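Fit the ring weights to the culture flasks

TASK

These three capped culture flasks are going into the shaking water bath and each needs its ring weight so that it cannot float: take the stack of lead rings apart and gently lower each ring, without dropping it, over the cap of the flask it belongs to (red, the smallest ring, on the smallest flask; grey on the middle one; blue, the largest, on the largest) until it sits level on the shoulder round the neck. Leave the flasks standing upright where they are and do not disturb the timer, the beaker and the marker pen.

Things in the scene. Friction and masses are not known exactly. Their poses are not given: they have to be found in the camera images.
- ring_small: small ring weight: a round red vinyl-coated lead ring, 50 mm outside, 36 mm inside (walls 7 mm), 16 mm high, about 170 g; it starts on top of the stack, on the grey ring. Origin: on the ring's axis at its underside, z up; yaw means nothing. Grip it across its outside; the next ring down the stack stands out about 4.5 mm all round.
- ring_medium: medium ring weight: a round pale grey vinyl-coated lead ring, 59 mm outside, 45 mm inside (walls 7 mm), 16 mm high, about 200 g; it starts in the middle of the stack, under the red and on the blue ring. Origin: on the ring's axis at its underside, z up; yaw means nothing. Grip it across its outside; the next ring down the stack stands out about 4.5 mm all round.
- ring_large: large ring weight: a round blue vinyl-coated lead ring, 68 mm outside, 54 mm inside (walls 7 mm), 16 mm high, about 240 g; it starts at the bottom of the stack, flat on the worktop. Origin: on the ring's axis at its underside, z up; yaw means nothing. Grip it across its outside.
- flask_small: small milky white conical flask, loose, with a fixed green ribbed cap: base 68 mm across, 106 mm high to the cap's top, cap 28 mm across with a 5 mm bevel round its top, about 160 g. Origin: centre of its underside, z up; yaw means nothing. The small ring passes over the cap and rests on the sloping shoulder round the neck, its underside then 71 mm above the flask's underside.
- flask_medium: medium milky white conical flask, loose, with a fixed green ribbed cap: base 85 mm across, 133 mm high to the cap's top, cap 38 mm across with a 5 mm bevel round its top, about 300 g. Origin: centre of its underside, z up; yaw means nothing. The medium ring passes over the cap and rests on the sloping shoulder round the neck, its underside then 97 mm above the flask's underside.
- flask_large: large milky white conical flask, loose, with a fixed green ribbed cap: base 106 mm across, 159 mm high to the cap's top, cap 47 mm across with a 5 mm bevel round its top, about 550 g. Origin: centre of its underside, z up; yaw means nothing. The large ring passes over the cap and rests on the sloping shoulder round the neck, its underside then 122 mm above the flask's underside.
- timer: bystander: white countdown timer, 66 x 66 x 19 mm, lying on the worktop; origin at the centre of its underside
- beaker: bystander: clear glass beaker, 80 mm across with its spout, 95 mm high; origin at the centre of its underside
- marker: bystander: red and white marker pen, 135 mm long, 17 mm thick, lying on the worktop; origin under its middle, length along its y
There are look-alikes about, which are no part of the job. Leave any pink or yellow look-alike of the ring_medium alone.

How it is judged:
By the outcome, as a careful person would: the job done as asked, in the order asked, and still so for the second after the job is handed in, with the robot touching nothing.
It also fails if it takes over 83 s, if anything falls off the work surface, if the arm or the gripper's body presses on something with over 40 N, if the wrist force passes 120 N, or if a joint passes its speed limit or range.

ROBOT

A 6-joint arm with a two-finger parallel gripper is mounted at the origin on a cart in front of the work surface, level with it; the furniture and walls round the work are solid. World frame = base frame: x ahead of the robot, y to its left, z up, the work surface at z = 0. Lengths are in m, angles in rad, forces in N, time in s.
With the tool pointing down it reaches from about 0.35 to 0.975 m from the base axis. Payload 4.9 kg.
Tool frame: the origin (TCP) lies at the very end of the fingers, on their centre line; the grasp point (between the pads) lies 19 mm behind it; z points along the fingers, y is the line along which they close (so a half turn about z gives the same grasp; the last joint's range is limited). The gripper opens to 85 mm and grips with 20 to 120 N. Pads are 22 mm wide; open, the fingers measure 114 mm over their backs; the gripper's body (76 mm by 85 mm) begins 54 mm behind the grasp point. The pads swing forward as they close: fully open they stand 13 mm farther back than shut.
Start: joints at [1.04, 0.053, 1.613, -0, 1.476, -0.119], TCP at [0.25, 0.573, 0.231] pointing down, gripper open.
Joint ranges: [-3.01, 3.01], [-1.01, 2.22], [0.06, 2.58], [-1.02, 4.17], [0.09, 2.62], [-3.14, 3.14]. Speed limits (rad/s): [2.57, 2.57, 3.14, 3.14, 3.14, 3.14].

INTERFACE

Orientations are given as a rotation vector (axis times angle).
In Python, from station import get_obs, optics, ctrl gives the robot as it stands.
- The arm moves only by the shell command python3 -m pendant 'ROWS' [FORCE]. ROWS is JSON, a list of rows, each a list of 3 entries, a list of its own where there are three numbers: the shift along the tool's x, y, z in mm, then the turn, a rotation vector about the tool's x, y, z in rad, then the opening, from 0 (shut) to 1 (fully open). A call has 1 to 12 rows; each row shifts and turns the commanded pose from where the row before left it, along the tool's axes as they then stand; what a row does not reach is not made up. A row lasts 1/12 s, in which the tool goes at most 41.7 mm and 7.16 degrees, less where a joint would pass 70% of its speed; a pose out of reach is approached as far as the arm can. A call is refused whole if a number of a shift passes 41.7 or a number of a turn 0.125, either way. A call with a gripper value outside its range is refused whole. The fingers move at their own pace and stop on an object; FORCE is the grip in N (left out, the last holds). Time passes only in rows, so rows that do not move let the fingers close. It gives the time, the measured TCP pose, the force, the opening and the grip force at its end, in the units of the state.
- get_obs(): the state, without advancing time (a new reading comes with each control period).
- optics.get_image(name): name is "side" or "top"; returns the picture (480x640x3 uint8, red, green, blue); there is no depth.
- optics.camera_model(name): a dict with "fx", "fy", "cx", "cy" (pixels), "distortion" ([k1, k2, p1, p2, k3] as OpenCV has them; the pictures are not rectified), "cam_to_world" (4x4, takes a point from camera to world coordinates). Camera axes: x right, y up, looking along -z (the intrinsics and any distortion apply to the point x, -y, -z); pixel columns grow to the right and rows downward; lengths in m; the calibration is good to about 2 mm. A picture is of the moment at which its call begins. camera_model takes no time and is no camera call.
- ctrl.finish_job(): hands the job in; it is judged then, once.
The state is a dict: "t": time; "q": joint angles; "dq": joint speeds; "effort": joint torques, N m; "tool_pos": TCP position; "tool_rot": TCP orientation; "contact_force": force on the tool from outside, world axes, zero at the start; "wrist_torque": the same for the moment, N m; "opening": finger opening in m; "grip_force": force on a finger pad.
Only numpy, scipy, OpenCV 4.12 (cv2) and the standard library are available. Lean on these libraries where they do the work, as an engineer would, in place of code of your own. Each camera call takes 0.05 s, during which the arm holds its last target. There are 200 camera calls.

## Working session

There is one attempt and no reset: what is moved stays moved. The work goes in short steps, Python scripts to look and compute and a shell command to move; the robot and the scene stay as the last step left them, time stands still between calls to the robot, and variables do not carry over. Pictures are saved under pics/ and viewed, at most 14 in all, crops included, and the job is handed in when it is done.

```bash
mkdir -p pics; python3 - <<'E'
from station import get_obs, optics, ctrl
import cv2
for n in("side","top"):
    cv2.imwrite(f"pics/{n}0.png",optics.get_image(n)[:,:,::-1]); m=optics.camera_model(n); print(n,m)
o=get_obs();print(o)
E
```

```text
side {'fx': 563.8425783621234, 'fy': 563.8425783621234, 'cx': 311.8933564612256, 'cy': 248.83529138545012, 'distortion': array([-0.03424337,  0.        ,  0.        ,  0.        ,  0.        ]), 'cam_to_world': array([[ 0.99991484,  0.01248069, -0.00381277,  0.57372795],
       [-0.01120413,  0.67121493, -0.74117811, -0.73452343],
       [-0.00669122,  0.74115771,  0.67129761,  0.78084673],
       [ 0.        ,  0.        ,  0.        ,  1.        ]])}
top {'fx': 457.41207757120407, 'fy': 457.41207757120407, 'cx': 318.1534115035712, 'cy': 235.692246425859, 'distortion': array([-0.08955922,  0.        ,  0.        ,  0.        ,  0.        ]), 'cam_to_world': array([[ 0.01352329,  0.99383015, -0.11008517,  0.47602669],
       [-0.99948934,  0.01662312,  0.02728959,  0.07702949],
       [ 0.02895118,  0.10965991,  0.99354745,  0.91512954],
       [ 0.        ,  0.        ,  0.        ,  1.        ]])}
{'t': 0.1, 'q': array([ 1.04001500e+00,  5.32982044e-02,  1.61413432e+00,  2.81558270e-05,
        1.47601439e+00, -1.19010480e-01]), 'dq': array([-0.00121698, -0.0006113 , -0.00315919,  0.000791  ,  0.00056544,
       -0.0002678 ]), 'effort': array([ 8.29334817e-05, -3.94903851e+01, -3.71363282e+01, -1.56895094e-04,
        3.90730362e-03, -7.80032849e-06]), 'tool_pos': array([0.24985997, 0.57227545, 0.23019476]), 'tool_rot': array([-6.42125696e-01, -3.07463590e+00,  2.74569343e-03]), 'contact_force': array([0.20646678, 0.43700052, 0.1566908 ]), 'wrist_torque': array([-0.04770324, -0.01401436,  0.01589111]), 'grip_force': 0.0, 'opening': 0.08524968939489208}
```

View pics/side0.png

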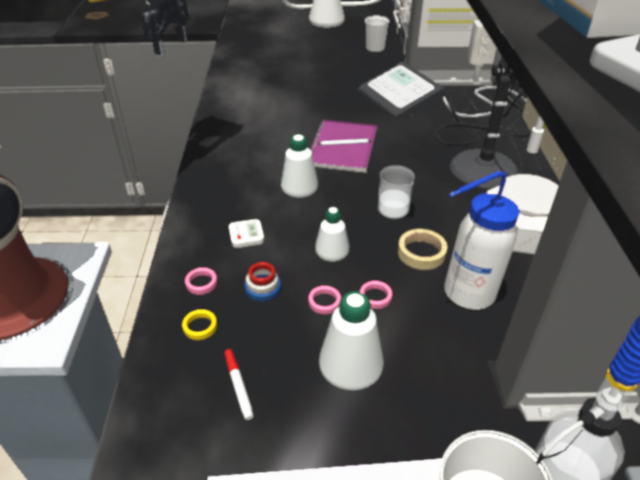

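View pics/top0.png

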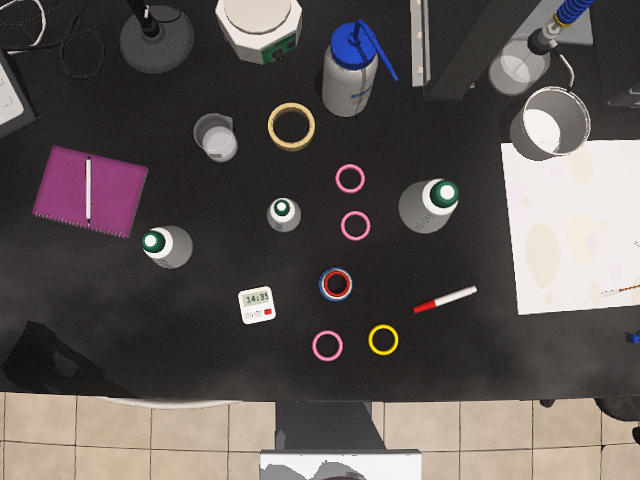

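The side view shows the stack at (263,282) and the flask caps at (333,214) small, (298,142) medium and (355,302) large. In the top view the stack is at (336,284) and the caps are at (282,208), (154,241) and (444,193). I'll enlarge these.

```bash
python3 - <<'E'
import cv2,numpy as np
C={"side":[(263,278),(333,225),(298,155),(355,315)],"top":[(336,284),(282,212),(160,244),(436,198)]}
for n in C:
    im=cv2.imread(f"pics/{n}0.png");T=[]
    for u,v in C[n]:
        t=cv2.resize(im[v-30:v+30,u-40:u+40],(400,300),interpolation=cv2.INTER_CUBIC)
        for k in range(0,80,10):
            cv2.putText(t,str(u-40+k),(k*5,8),0,.3,(0,255,255));cv2.line(t,(k*5,0),(k*5,300),(90,90,0),1)
        for k in range(0,60,10):
            cv2.putText(t,str(v-30+k),(0,k*5+8),0,.3,(0,255,255));cv2.line(t,(0,k*5),(400,k*5),(90,90,0),1)
        T.append(t)
    cv2.imwrite(f"pics/{n}1.png",np.vstack([np.hstack(T[:2]),np.hstack(T[2:])]))
E
```

```text
(no output)
```

View pics/side1.png

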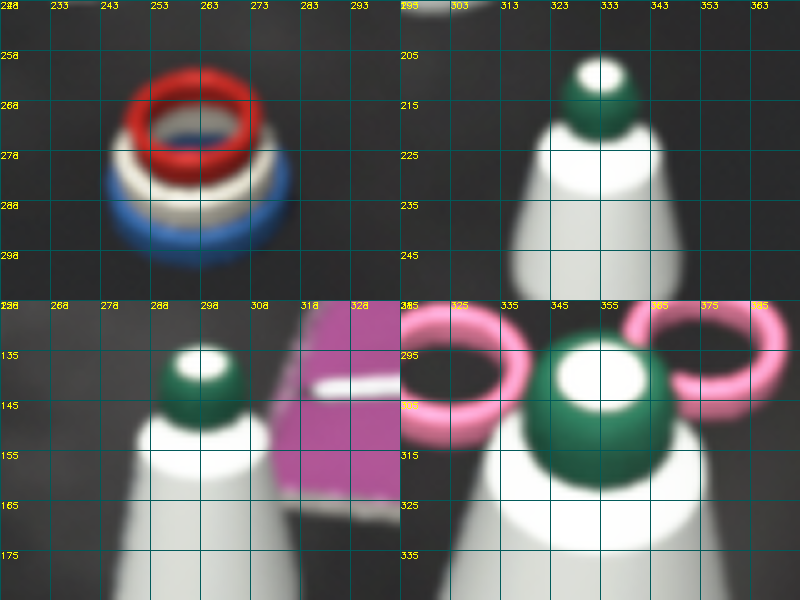

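View pics/top1.png

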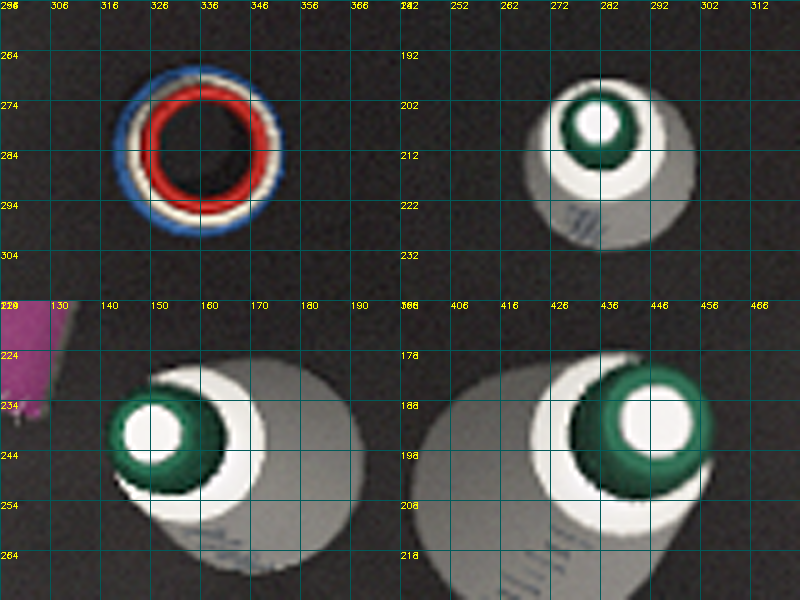

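The crops show the white cap-top disc centres. In the side view they are small (333.0,210.0), medium (298.6,137.6) and large (355.4,300.2). In the top view they are (281.4,206.6), (150.4,240.6) and (447.4,192.2). The red ring's top face is at about (261.8,271.6) in the side view and (337.0,283.7) in the top view.

```bash
cat > h.py <<'E'
from station import get_obs, optics, ctrl
import cv2,numpy as np
from scipy.spatial.transform import Rotation as R
def ray(n,uv):
    m=optics.camera_model(n);K=np.array([[m["fx"],0,m["cx"]],[0,m["fy"],m["cy"]],[0,0,1]])
    p=cv2.undistortPoints(np.array([[uv]],float),K,np.array(m["distortion"]))[0,0]
    T=np.array(m["cam_to_world"]);return T[:3,3],T[:3,:3]@np.array([p[0],-p[1],-1])
def atz(n,uv,z):
    o,d=ray(n,uv);return o+d*(z-o[2])/d[2]
def tri(a,b):
    A=np.zeros((3,3));B=np.zeros(3)
    for n,uv in(("side",a),("top",b)):
        o,d=ray(n,uv);d=d/np.linalg.norm(d);P=np.eye(3)-np.outer(d,d);A+=P;B+=P@o
    return np.linalg.solve(A,B)
def rel(x,y,z,yaw=None):
    """tool-axis shift (mm) from present TCP to x,y,z (m); yaw: world direction angle of tool y, and tilt error"""
    o=get_obs();Rt=R.from_rotvec(o["tool_rot"])
    s=Rt.inv().apply(np.array([x,y,z])-o["tool_pos"])*1000
    return s.round(1),np.degrees(np.arctan2(Rt.as_matrix()[1,1],Rt.as_matrix()[0,1])).round(1),Rt.as_matrix()[:,2].round(4)
E
python3 - <<'E'
from h import *
np.set_printoptions(precision=4,suppress=True)
D=dict(small=((333,210),(281.4,206.6),.106),medium=((298.6,137.6),(150.4,240.6),.133),large=((355.4,300.2),(447.4,192.2),.159),stack=((261.8,271.6),(337,283.7),.048))
for k,(a,b,z) in D.items():
    a=np.array(a)-.4;b=np.array(b)-.4
    print(k,tri(a,b),atz("side",a,z)[:2],atz("top",b,z)[:2])
for n,uv,z in(("timer",(257,305),.019),("beaker top",(215,130),.095),("beaker base",(222,150),0),("yellow",(383,340),.016),("pink1",(328,345),.016),("pink2",(355,225),.016),("pink3",(350,178),.016),("mark a",(416,309),.01),("mark b",(475,290),.01),("bottleTop",(355,45),.2),("tape",(291,126),.02)): print(n,atz("top",uv,z)[:2])
print(rel(.4,0,.2))
E
```

```text
small [0.6182 0.1221 0.1063] [0.6188 0.1227] [0.6177 0.1221]
medium [0.5507 0.345  0.1337] [0.5514 0.3463] [0.55   0.3451]
large [ 0.6396 -0.163   0.1593] [ 0.6404 -0.1625] [ 0.639  -0.1631]
stack [0.4826 0.017  0.0455] [0.4834 0.0145] [0.4821 0.0171]
timer [0.4381 0.1692]
beaker top [0.7612 0.2488]
beaker base [0.7516 0.2523]
yellow [ 0.3731 -0.0769]
pink1 [0.3628 0.0304]
pink2 [ 0.5983 -0.0207]
pink3 [ 0.6936 -0.0103]
mark a [ 0.4334 -0.1438]
mark b [ 0.4718 -0.2646]
bottleTop [ 0.8792 -0.0003]
tape [0.7984 0.1106]
(array([-366.6, -464.3,   31. ]), np.float64(66.4), array([-0.001 , -0.0016, -1.    ]))
```

```bash
python3 -c "
from h import *
print(rel(.4823,.017,.13))"
```

```text
(array([-435.3, -415.6,  100.9]), np.float64(66.4), array([-0.001 , -0.0016, -1.    ]))
```

```bash
python3 -m pendant '[[[-18,-17,2],[0,0,0],1],[[-18,-17,2],[0,0,0],1],[[-18,-17,2],[0,0,0],1],[[-18,-17,2],[0,0,0],1],[[-18,-17,2],[0,0,0],1],[[-18,-17,2],[0,0,0],1],[[-18,-17,2],[0,0,0],1],[[-18,-17,2],[0,0,0],1],[[-18,-17,2],[0,0,0],1],[[-18,-17,2],[0,0,0],1],[[-18,-17,2],[0,0,0],1],[[-18,-17,2],[0,0,0],1]]' 30
python3 -m pendant '[[[-18,-17,6],[0,0,0],1],[[-18,-17,6],[0,0,0],1],[[-18,-17,6],[0,0,0],1],[[-18,-17,6],[0,0,0],1],[[-18,-17,6],[0,0,0],1],[[-18,-17,6],[0,0,0],1],[[-18,-17,6],[0,0,0],1],[[-18,-17,6],[0,0,0],1],[[-18,-17,6],[0,0,0],1],[[-18,-17,6],[0,0,0],1],[[-18,-17,6],[0,0,0],1],[[0,0,0],[0,0,0],1]]'
python3 -c "
from h import *
print(rel(.4823,.017,.08))"
```

```text
t: 1.1
tool_pos: [0.3664, 0.2981, 0.2067]
tool_rot: [-0.642, -3.075, 0.001]
contact_force: [0.2, -0.3, 0.6]
opening: 0.0854
grip_force: 0.0
t: 2.1
tool_pos: [0.4731, 0.0457, 0.1397]
tool_rot: [-0.648, -3.072, 0.003]
contact_force: [-0.0, 0.0, 0.1]
opening: 0.0854
grip_force: 0.0
(array([-20.1, -22.5,  59.8]), np.float64(66.2), array([-0.0022, -0.0013, -1.    ]))
```

```bash
python3 -m pendant '[[[-10,-11,10],[0,0,0],1],[[-10,-11.5,10],[0,0,0],1],[[0,0,20],[0,0,0],1],[[0,0,20],[0,0,0],1],[[0,0,0],[0,0,0],1],[[0,0,0],[0,0,0],1]]'
python3 - <<'E'
from h import *
print(rel(.4823,.017,.035))
T=[]
for n,(u,v) in(("side",(263,250)),("top",(336,284))):
    im=optics.get_image(n)[:,:,::-1]
    T.append(cv2.resize(im[v-60:v+60,u-40:u+40],(400,600),interpolation=cv2.INTER_CUBIC))
cv2.imwrite("pics/a.png",np.hstack(T))
E
```

```text
t: 2.6
tool_pos: [0.481, 0.0206, 0.0801]
tool_rot: [-0.641, -3.072, 0.0]
contact_force: [-0.1, 0.3, 0.1]
opening: 0.0851
grip_force: 0.0
(array([-2.8, -2.7, 45.1]), np.float64(66.4), array([-3.5e-03,  6.0e-04, -1.0e+00]))
```

View pics/a.png

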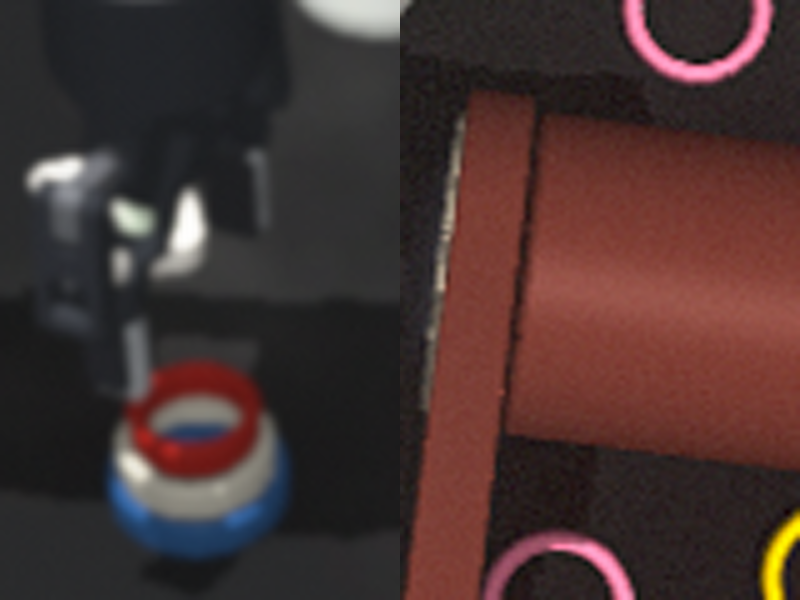

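The left crop shows both fingers straddling the red ring, with the near fingertip at about (247.5,268.5) in the side image. The arm hides the stack in the top view.

```bash
python3 - <<'E'
from h import *
o,d=ray("side",(247.5,268.5))
for y in(-.022,-.025,-.028,-.032):
    t=(y-o[1])/d[1];print(o+t*d)
E
python3 -m pendant '[[[-2.8,-2.7,12],[0,0,0],1],[[0,0,12],[0,0,0],1],[[0,0,12],[0,0,0],1],[[0,0,6],[0,0,0],1],[[0,0,0],[0,0,0],1],[[0,0,0],[0,0,0],1]]'
```

```text
[ 0.46385905 -0.022       0.09076107]
[ 0.46432164 -0.025       0.0936666 ]
[ 0.46478423 -0.028       0.09657212]
[ 0.46540102 -0.032       0.10044616]
t: 3.2
tool_pos: [0.4831, 0.0166, 0.0384]
tool_rot: [-0.642, -3.073, 0.0]
contact_force: [0.5, -0.3, 0.0]
opening: 0.0857
grip_force: 0.0
```

```bash
python3 -m pendant '[[[0,0,6],[0,0,0],1],[[0,0,0],[0,0,0],0.8],[[0,0,0],[0,0,0],0.7],[[0,0,0],[0,0,0],0.65],[[0,0,0],[0,0,0],0.6],[[0,0,0],[0,0,0],0.55],[[0,0,0],[0,0,0],0.5],[[0,0,0],[0,0,0],0.45],[[0,0,0],[0,0,0],0.4],[[0,0,0],[0,0,0],0.4]]' 35
```

```text
t: 4.03
tool_pos: [0.4842, 0.0162, 0.0341]
tool_rot: [0.642, 3.075, -0.001]
contact_force: [-2.7, -1.4, 5.7]
opening: 0.0485
grip_force: 36.1
```

```bash
python3 -m pendant '[[[0,0,-3],[0,0,0],0.4],[[0,0,-5],[0,0,0],0.4],[[0,0,-10],[0,0,0],0.4],[[0,0,-20],[0,0,0],0.4],[[0,0,-30],[0,0,0],0.4],[[0,0,-30],[0,0,0],0.4],[[0,0,-30],[0,0,0],0.4],[[0,0,-20],[0,0,0],0.4],[[0,0,0],[0,0,0],0.4],[[0,0,0],[0,0,0],0.4]]'
python3 - <<'E'
from h import *
print(rel(.618,.122,.16),rel(.618,.122,.20))
T=[]
for n,(u,v) in(("side",(263,235)),("top",(336,284))):
    im=optics.get_image(n)[:,:,::-1]
    T.append(cv2.resize(im[v-75:v+75,u-50:u+50],(400,600),interpolation=cv2.INTER_CUBIC))
cv2.imwrite("pics/b.png",np.hstack(T))
E
```

```text
t: 4.87
tool_pos: [0.4846, 0.0165, 0.1829]
tool_rot: [0.641, 3.072, 0.001]
contact_force: [-1.1, -0.2, -2.7]
opening: 0.0485
grip_force: 36.6
(array([-79.9, 150. ,  23.3]), np.float64(66.4), array([ 3.4e-03, -2.0e-04, -1.0e+00])) (array([-80.1, 150.1, -16.7]), np.float64(66.4), array([ 3.4e-03, -2.0e-04, -1.0e+00]))
```

View pics/b.png

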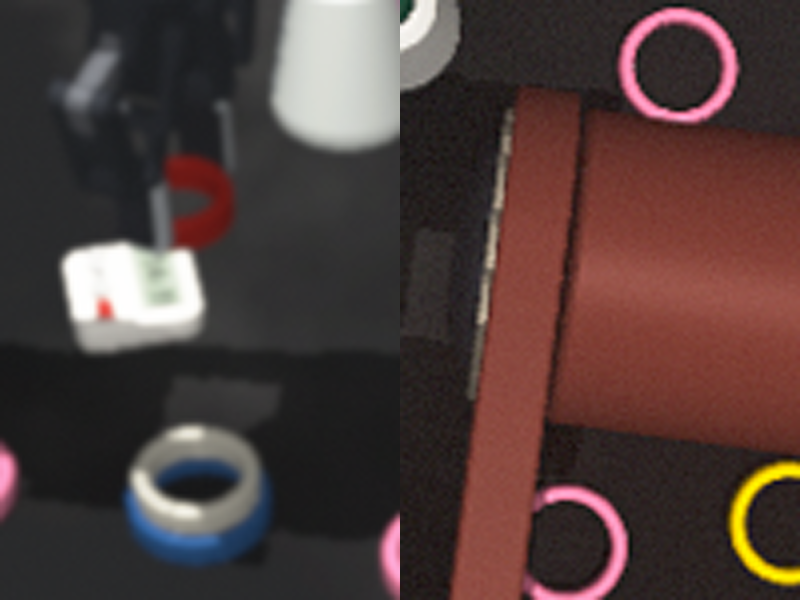

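The red ring is held level in the gripper, and the grey and blue rings stay stacked and undisturbed. The held ring's right edge is at about u=271.4, its top at v=198.6 and its bottom at v=222.3. I'll check its offset in the hand.

```bash
cat >> h.py <<'E'
def proj(n,P):
    m=optics.camera_model(n);K=np.array([[m["fx"],0,m["cx"]],[0,m["fy"],m["cy"]],[0,0,1]])
    T=np.linalg.inv(np.array(m["cam_to_world"]));p=np.asarray(P)@T[:3,:3].T+T[:3,3];p=p*[1,-1,-1]
    return cv2.projectPoints(p,np.zeros(3),np.zeros(3),K,np.array(m["distortion"]))[0][:,0]
def ringbox(n,c,z,r,h=.016):
    a=np.linspace(0,2*np.pi,180);P=np.vstack([np.c_[c[0]+r*np.cos(a),c[1]+r*np.sin(a),a*0+zz] for zz in(z,z+h)])
    p=proj(n,P);return np.r_[p.min(0),p.max(0)].round(1)
E
python3 - <<'E'
from h import *
for dx in(0,.0023):
    c=np.array([.4846,.0165])+dx*np.array([-.916,.4]);print(dx,ringbox("side",c,.181,.025))
c=(.4823,.017)
print(ringbox("side",c,.016,.0295),ringbox("side",c,.0,.034))
im=optics.get_image("side")
s=im[195:225,250:285].astype(int);m=(s[...,0]>70)&(s[...,1]<50);v,u=np.nonzero(m);print(u.min()+250,u.max()+250,v.min()+195,v.max()+195)
im=optics.get_image("side").astype(int)[250:310,230:300]
m=(im[...,0]>110)|((im[...,2]>90)&(im[...,0]<80));v,u=np.nonzero(m);print(u.min()+230,u.max()+230,v.min()+250,v.max()+250)
E
```

```text
0 [241.4 198.1 271.6 223.9]
0.0023 [240.1 197.8 270.4 223.6]
[245.7 265.5 277.5 293.7] [244.1 269.8 280.3 301.3]
253 270 200 223
244 278 266 300
```

```bash
python3 -m pendant '[[[-10,19,0],[0,0,0],0.4],[[-10,19,0],[0,0,0],0.4],[[-10,19,0],[0,0,0],0.4],[[-10,19,0],[0,0,0],0.4],[[-10,19,0],[0,0,0],0.4],[[-10,19,0],[0,0,0],0.4],[[-10,18,0],[0,0,0],0.4],[[-10,18,0],[0,0,0],0.4],[[0,0,10],[0,0,0],0.4],[[0,0,20],[0,0,0],0.4],[[0,0,10],[0,0,0],0.4],[[0,0,0],[0,0,0],0.4]]'
python3 - <<'E'
from h import *
print(rel(.619,.1218,.073+.003))
E
```

```text
t: 6.07
tool_pos: [0.6137, 0.1214, 0.1356]
tool_rot: [-0.641, -3.066, 0.004]
contact_force: [-1.0, -0.7, -2.0]
opening: 0.0484
grip_force: 36.7
(array([-5.3,  2.8, 59.6]), np.float64(66.4), array([-9.7e-03, -9.0e-04, -1.0e+00]))
```

```bash
python3 -m pendant '[[[0,0,0],[0,0,0],0.4],[[0,0,0],[0,0,0],0.4],[[0,0,0],[0,0,0],0.4]]'
python3 - <<'E'
from h import *
print(rel(.619,.1218,.073+.003))
T=[]
for n,(u,v) in(("side",(333,200)),("top",(282,212))):
    im=optics.get_image(n)[:,:,::-1]
    T.append(cv2.resize(im[v-60:v+60,u-40:u+40],(400,600),interpolation=cv2.INTER_CUBIC))
cv2.imwrite("pics/c.png",np.hstack(T))
E
```

```text
t: 6.32
tool_pos: [0.6177, 0.1218, 0.1426]
tool_rot: [0.642, 3.073, 0.001]
contact_force: [0.4, 0.0, -2.1]
opening: 0.0484
grip_force: 36.8
(array([-1.1,  0.5, 66.6]), np.float64(66.4), array([ 1.8e-03,  2.0e-04, -1.0e+00]))
```

View pics/c.png

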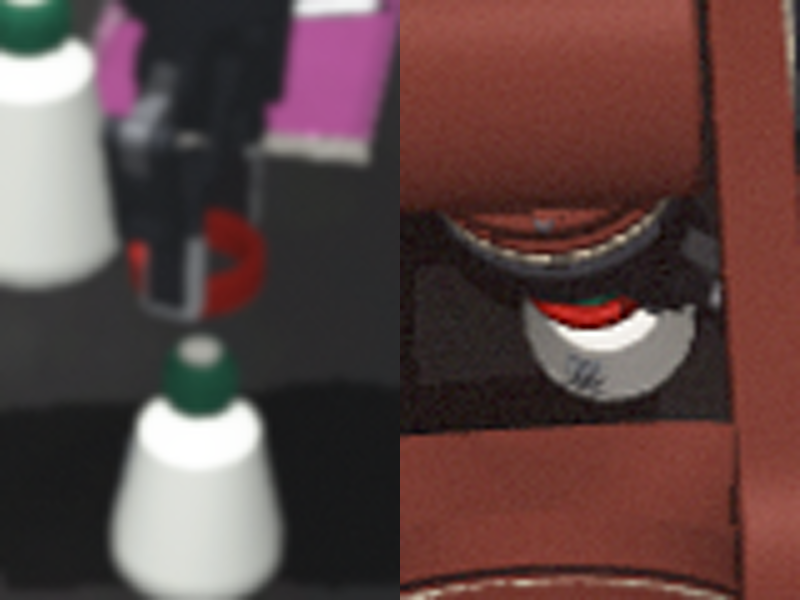

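The red ring hangs over the small flask's cap: the ring spans tile columns 128–267 (centre 197.5) and the cap is at 200. I'll shift about 1 mm in +x and lower.

```bash
python3 -m pendant '[[[-1,0.5,5],[0,0,0],0.4],[[0,0,10],[0,0,0],0.4],[[0,0,10],[0,0,0],0.4],[[0,0,10],[0,0,0],0.4],[[0,0,10],[0,0,0],0.4],[[0,0,6],[0,0,0],0.4],[[0,0,4],[0,0,0],0.4],[[0,0,0],[0,0,0],0.4],[[0,0,0],[0,0,0],0.4],[[0,0,0],[0,0,0],0.4]]'
python3 -c "
from h import *
print(rel(.619,.1218,.073))"
```

```text
t: 7.25
tool_pos: [0.6188, 0.122, 0.087]
tool_rot: [0.642, 3.074, 0.0]
contact_force: [-0.2, -0.1, -0.7]
opening: 0.0485
grip_force: 36.8
(array([-0.2, -0.1, 14. ]), np.float64(66.4), array([ 1.2e-03,  1.0e-04, -1.0e+00]))
```

```bash
python3 -m pendant '[[[0,0,4],[0,0,0],0.4],[[0,0,4],[0,0,0],0.4],[[0,0,2],[0,0,0],0.4],[[0,0,1],[0,0,0],0.4],[[0,0,0],[0,0,0],0.4],[[0,0,0],[0,0,0],0.4]]'
python3 -m pendant '[[[0,0,1],[0,0,0],0.4],[[0,0,0],[0,0,0],0.4],[[0,0,0],[0,0,0],0.4]]'
python3 -m pendant '[[[0,0,1],[0,0,0],0.4],[[0,0,0],[0,0,0],0.4],[[0,0,0],[0,0,0],0.4]]'
```

```text
t: 7.75
tool_pos: [0.6182, 0.122, 0.0752]
tool_rot: [-0.642, -3.075, 0.0]
contact_force: [0.2, 0.9, -1.1]
opening: 0.0489
grip_force: 36.8
t: 8.0
tool_pos: [0.6183, 0.122, 0.0743]
tool_rot: [0.642, 3.075, 0.0]
contact_force: [1.2, 0.6, -1.5]
opening: 0.0482
grip_force: 36.8
t: 8.25
tool_pos: [0.6185, 0.122, 0.0736]
tool_rot: [0.642, 3.075, 0.0]
contact_force: [0.0, 0.5, -1.8]
opening: 0.0485
grip_force: 36.8
```

```bash
python3 -m pendant '[[[0,0,1],[0,0,0],0.4],[[0,0,0],[0,0,0],0.4],[[0,0,0],[0,0,0],0.4]]'
python3 -m pendant '[[[0,0,1],[0,0,0],0.4],[[0,0,0],[0,0,0],0.4],[[0,0,0],[0,0,0],0.4]]'
```

```text
t: 8.5
tool_pos: [0.6187, 0.122, 0.0731]
tool_rot: [0.642, 3.075, 0.0]
contact_force: [-0.6, -0.4, 3.0]
opening: 0.0488
grip_force: 37.2
t: 8.75
tool_pos: [0.6189, 0.122, 0.0729]
tool_rot: [0.642, 3.074, -0.0]
contact_force: [-4.2, -1.1, 7.2]
opening: 0.0483
grip_force: 37.5
```

Contact came at exactly the predicted height, so I'll release and retreat.

```bash
python3 -m pendant '[[[0,0,-0.5],[0,0,0],0.55],[[0,0,0],[0,0,0],0.6],[[0,0,0],[0,0,0],0.7],[[0,0,0],[0,0,0],0.8],[[0,0,0],[0,0,0],0.85],[[0,0,0],[0,0,0],0.85],[[0,0,-10],[0,0,0],0.85],[[0,0,-20],[0,0,0],0.85],[[0,0,-30],[0,0,0],0.85],[[0,0,-30],[0,0,0],0.85],[[0,0,-10],[0,0,0],0.85],[[0,0,0],[0,0,0],0.85]]'
python3 -c "
from h import *
print(rel(.482,.0168,.10))"
```

```text
t: 9.75
tool_pos: [0.6209, 0.1222, 0.1771]
tool_rot: [0.64, 3.067, 0.004]
contact_force: [1.1, 0.5, 0.5]
opening: 0.0727
grip_force: 0.0
(array([  85.7, -152.5,   75.9]), np.float64(66.4), array([ 8.6e-03,  7.0e-04, -1.0e+00]))
```

```bash
python3 -m pendant '[[[8.5,-15,0],[0,0,0],1],[[8.5,-15,0],[0,0,0],1],[[8.5,-15,0],[0,0,0],1],[[8.5,-15,0],[0,0,0],1],[[8.5,-15,0],[0,0,0],1],[[8.5,-15,5],[0,0,0],1],[[8.5,-15,10],[0,0,0],1],[[8.5,-15,15],[0,0,0],1],[[8.5,-15,15],[0,0,0],1],[[8,-15,15],[0,0,0],1],[[0,0,0],[0,0,0],1],[[0,0,0],[0,0,0],1]]'
python3 - <<'E'
from h import *
im=optics.get_image("side")
print(rel(.482,.0168,.05))
cv2.imwrite("pics/d.png",cv2.resize(im[170:320,220:420,::-1],(800,600),interpolation=cv2.INTER_CUBIC))
E
```

```text
t: 10.75
tool_pos: [0.4791, 0.0184, 0.1096]
tool_rot: [-0.643, -3.071, 0.0]
contact_force: [-0.0, 0.4, 1.6]
opening: 0.0854
grip_force: 0.0
(array([-2. , -1. , 61.2]), np.float64(66.4), array([-9.e-04,  4.e-04, -1.e+00]))
```

View pics/d.png

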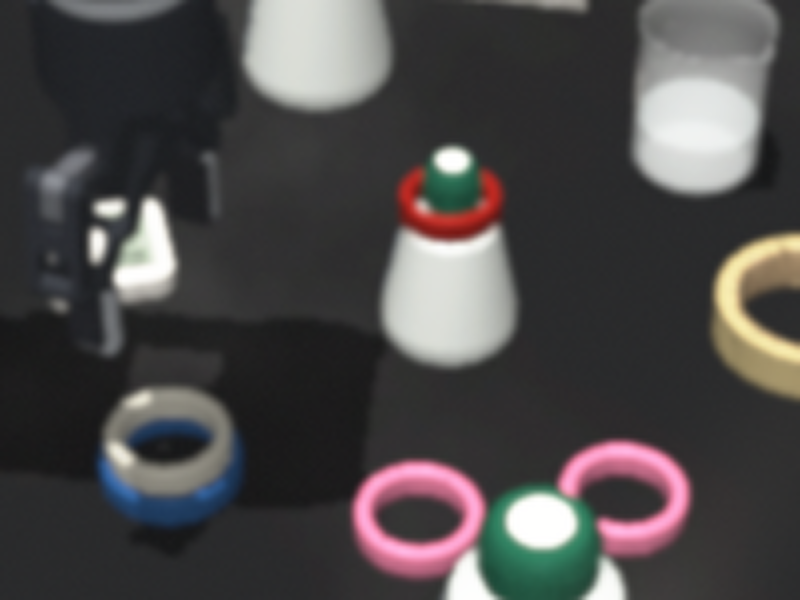

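The red ring sits level on the small flask's shoulder, with the cap at (333,210). The grey ring, centred at u≈261.6, still lies on the blue one. Next is the grey ring.

```bash
python3 -m pendant '[[[-2,-1,10],[0,0,0],1],[[0,0,20],[0,0,0],1],[[0,0,20],[0,0,0],1],[[0,0,20],[0,0,0],1],[[0,0,10],[0,0,0],1],[[0,0,6],[0,0,0],1],[[0,0,0],[0,0,0],1],[[0,0,0],[0,0,0],1],[[0,0,0],[0,0,0],1]]'
python3 -c "
from h import *
print(rel(.4823,.0170,.0165))"
```

```text
t: 11.55
tool_pos: [0.4836, 0.0166, 0.0271]
tool_rot: [0.642, 3.073, 0.0]
contact_force: [-0.4, -0.4, 0.4]
opening: 0.0855
grip_force: 0.0
(array([ 1.3, -0.1, 10.6]), np.float64(66.4), array([ 2.4e-03, -3.0e-04, -1.0e+00]))
```

```bash
python3 -m pendant '[[[1,0,6],[0,0,0],1],[[0,0,4],[0,0,0],0.9],[[0,0,0],[0,0,0],0.8],[[0,0,0],[0,0,0],0.75],[[0,0,0],[0,0,0],0.7],[[0,0,0],[0,0,0],0.65],[[0,0,0],[0,0,0],0.6],[[0,0,0],[0,0,0],0.55],[[0,0,0],[0,0,0],0.5],[[0,0,0],[0,0,0],0.5]]' 35
```

```text
t: 12.38
tool_pos: [0.4815, 0.0168, 0.0164]
tool_rot: [-0.642, -3.075, 0.001]
contact_force: [-3.9, -1.8, 5.5]
opening: 0.0574
grip_force: 37.5
```

```bash
python3 -m pendant '[[[0,0,-3],[0,0,0],0.5],[[0,0,-5],[0,0,0],0.5],[[0,0,-10],[0,0,0],0.5],[[0,0,-25],[0,0,0],0.5],[[0,0,-30],[0,0,0],0.5],[[0,0,-30],[0,0,0],0.5],[[0,0,-30],[0,0,0],0.5],[[0,0,-30],[0,0,0],0.5],[[0,0,-20],[0,0,0],0.5],[[0,0,0],[0,0,0],0.5]]'
python3 - <<'E'
from h import *
print(rel(.5508,.3452,.18))
im=optics.get_image("side")
cv2.imwrite("pics/e.png",cv2.resize(im[160:310,180:380,::-1],(800,600),interpolation=cv2.INTER_CUBIC))
E
```

```text
t: 13.22
tool_pos: [0.4844, 0.0168, 0.2054]
tool_rot: [0.64, 3.064, 0.002]
contact_force: [0.6, 0.3, -1.6]
opening: 0.0574
grip_force: 38.4
(array([ 70.8, 327.4,  25.8]), np.float64(66.4), array([ 0.0113, -0.0011, -0.9999]))
```

View pics/e.png

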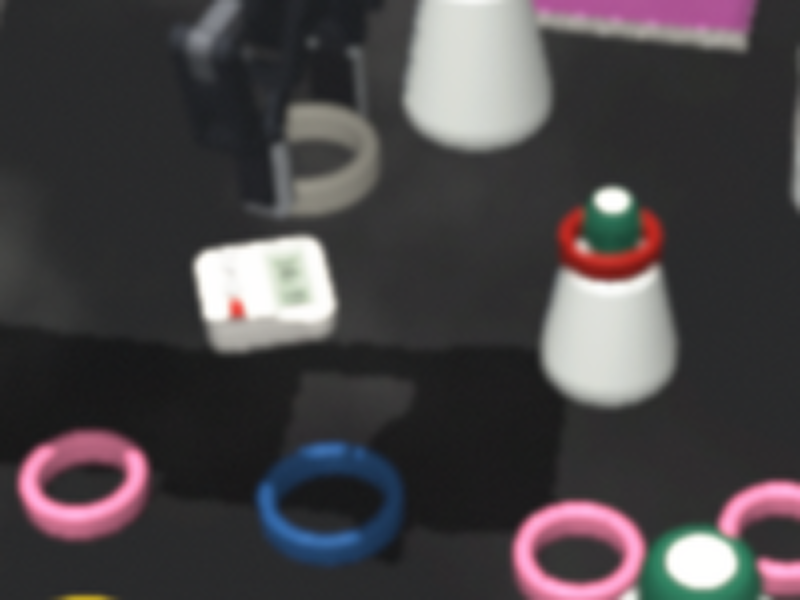

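The grey ring is held level. The blue ring is still at u≈262.4, and the red one is fine on its flask. Next is the medium flask.

```bash
python3 -m pendant '[[[4,15,0],[0,0,0],0.5],[[5,22,0],[0,0,0],0.5],[[5,25,0],[0,0,0],0.5],[[5,25,0],[0,0,0],0.5],[[5,25,0],[0,0,0],0.5],[[5,25,0],[0,0,0],0.5],[[5,25,0],[0,0,0],0.5],[[5,25,0],[0,0,0],0.5],[[5,25,0],[0,0,0],0.5],[[5,25,0],[0,0,0],0.5],[[5,25,0],[0,0,0],0.5],[[5,20,0],[0,0,0],0.5]]'
python3 -m pendant '[[[5,18,0],[0,0,0],0.5],[[4,15,0],[0,0,0],0.5],[[3,10,0],[0,0,0],0.5],[[0,0,0],[0,0,0],0.5],[[0,0,0],[0,0,0],0.5],[[0,0,0],[0,0,0],0.5],[[0,0,0],[0,0,0],0.5]]'
python3 -c "
from h import *
print(rel(.5508,.3452,.17))"
```

```text
t: 14.27
tool_pos: [0.5389, 0.3003, 0.1954]
tool_rot: [-0.64, -3.072, 0.003]
contact_force: [-0.1, -0.3, -1.9]
opening: 0.0575
grip_force: 38.4
t: 14.85
tool_pos: [0.5464, 0.3424, 0.1987]
tool_rot: [-0.644, -3.075, 0.001]
contact_force: [0.5, -0.8, -2.5]
opening: 0.0575
grip_force: 38.4
(array([-2.9,  4.4, 28.7]), np.float64(66.3), array([-1.e-04, -4.e-04, -1.e+00]))
```

```bash
python3 -m pendant '[[[-3,4.4,5],[0,0,0],0.5],[[0,0,10],[0,0,0],0.5],[[0,0,10],[0,0,0],0.5],[[0,0,5],[0,0,0],0.5],[[0,0,0],[0,0,0],0.5],[[0,0,0],[0,0,0],0.5],[[0,0,0],[0,0,0],0.5]]'
python3 - <<'E'
from h import *
o=get_obs();print(rel(.5508,.3452,.0975),ringbox("side",o["tool_pos"][:2],o["tool_pos"][2]-.0004,.0295))
im=optics.get_image("side")
cv2.imwrite("pics/f.png",cv2.resize(im[75:195,218:378,::-1],(800,600),interpolation=cv2.INTER_CUBIC))
E
```

```text
t: 15.43
tool_pos: [0.551, 0.3461, 0.1688]
tool_rot: [0.642, 3.075, 0.0]
contact_force: [-0.5, 0.3, -1.8]
opening: 0.0573
grip_force: 38.4
(array([-0.2, -0.9, 71.3]), np.float64(66.4), array([ 1.e-04,  0.e+00, -1.e+00])) [283.6 109.5 311.3 129.9]
```

View pics/f.png

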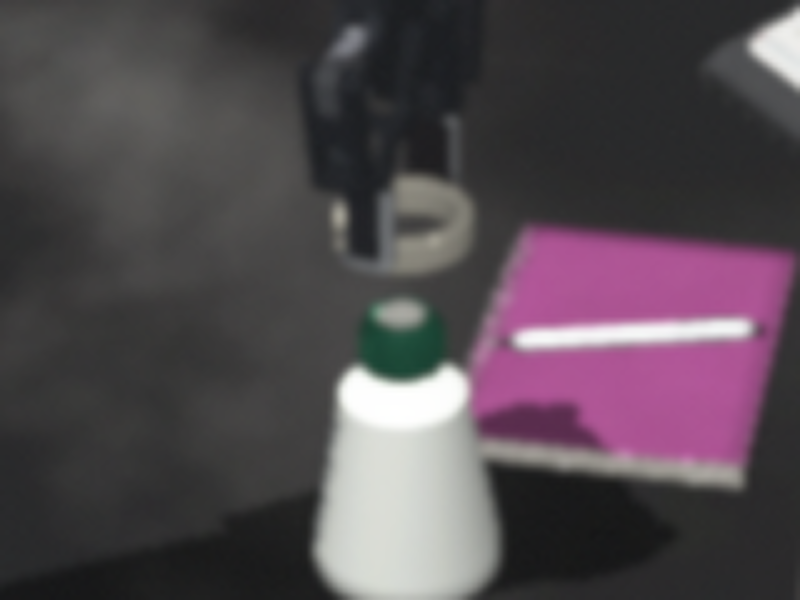

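The ring spans columns 331–475 (centre 403) above the cap at 402, so it is aligned. Its rows match the prediction too, so I'll lower it.

```bash
python3 -m pendant '[[[0,-0.6,5],[0,0,0],0.5],[[0,0,10],[0,0,0],0.5],[[0,0,10],[0,0,0],0.5],[[0,0,10],[0,0,0],0.5],[[0,0,10],[0,0,0],0.5],[[0,0,8],[0,0,0],0.5],[[0,0,4],[0,0,0],0.5],[[0,0,3],[0,0,0],0.5],[[0,0,0],[0,0,0],0.5],[[0,0,0],[0,0,0],0.5],[[0,0,0],[0,0,0],0.5]]'
python3 -m pendant '[[[0,0,2],[0,0,0],0.5],[[0,0,2],[0,0,0],0.5],[[0,0,1],[0,0,0],0.5],[[0,0,0],[0,0,0],0.5],[[0,0,0],[0,0,0],0.5]]'
```

```text
t: 16.4
tool_pos: [0.5511, 0.3458, 0.1096]
tool_rot: [0.642, 3.074, 0.001]
contact_force: [0.0, -0.3, -1.8]
opening: 0.0571
grip_force: 38.4
t: 16.82
tool_pos: [0.5505, 0.3455, 0.1036]
tool_rot: [-0.642, -3.075, 0.0]
contact_force: [0.6, -0.5, -1.8]
opening: 0.0571
grip_force: 38.4
```

```bash
python3 -m pendant '[[[0,0,2],[0,0,0],0.5],[[0,0,2],[0,0,0],0.5],[[0,0,0],[0,0,0],0.5],[[0,0,0],[0,0,0],0.5]]'
python3 -m pendant '[[[0,0,1],[0,0,0],0.5],[[0,0,0],[0,0,0],0.5],[[0,0,0],[0,0,0],0.5]]'
python3 -m pendant '[[[0,0,1],[0,0,0],0.5],[[0,0,0],[0,0,0],0.5],[[0,0,0],[0,0,0],0.5]]'
```

```text
t: 17.15
tool_pos: [0.5505, 0.3455, 0.0994]
tool_rot: [-0.642, -3.075, 0.001]
contact_force: [-0.4, 0.1, -2.5]
opening: 0.0572
grip_force: 38.4
t: 17.4
tool_pos: [0.5506, 0.3456, 0.0988]
tool_rot: [-0.642, -3.075, -0.0]
contact_force: [-0.2, 0.2, -2.7]
opening: 0.0569
grip_force: 38.4
t: 17.65
tool_pos: [0.5509, 0.3456, 0.0982]
tool_rot: [0.642, 3.075, 0.0]
contact_force: [0.1, -0.4, -0.3]
opening: 0.0574
grip_force: 38.5
```

```bash
python3 -m pendant '[[[0,0,1],[0,0,0],0.5],[[0,0,0],[0,0,0],0.5],[[0,0,0],[0,0,0],0.5]]'
python3 -m pendant '[[[0,0,0.5],[0,0,0],0.5],[[0,0,0],[0,0,0],0.5],[[0,0,0],[0,0,0],0.5]]'
```

```text
t: 17.9
tool_pos: [0.5511, 0.3457, 0.0978]
tool_rot: [0.642, 3.074, 0.001]
contact_force: [-0.8, -2.0, 5.4]
opening: 0.0574
grip_force: 38.9
t: 18.15
tool_pos: [0.5512, 0.3457, 0.0977]
tool_rot: [0.642, 3.074, 0.001]
contact_force: [-1.4, -2.2, 5.9]
opening: 0.0572
grip_force: 39.1
```

Seated. Release, retreat and go back to the blue ring.

```bash
python3 -m pendant '[[[0,0,-0.5],[0,0,0],0.7],[[0,0,0],[0,0,0],0.8],[[0,0,0],[0,0,0],0.9],[[0,0,0],[0,0,0],0.9],[[0,0,0],[0,0,0],0.9],[[0,0,0],[0,0,0],0.9],[[0,0,-10],[0,0,0],0.9],[[0,0,-20],[0,0,0],0.9],[[0,0,-30],[0,0,0],0.9],[[0,0,-30],[0,0,0],0.9],[[0,0,0],[0,0,0],0.9],[[0,0,0],[0,0,0],0.9]]'
python3 -c "
from h import *
print(rel(.4823,.017,.18))"
```

```text
t: 19.15
tool_pos: [0.5524, 0.3464, 0.1911]
tool_rot: [0.641, 3.07, 0.006]
contact_force: [0.2, -0.0, 0.2]
opening: 0.0768
grip_force: 0.0
(array([ -67.6, -330. ,    9.7]), np.float64(66.4), array([ 0.0061,  0.0029, -1.    ]))
```

```bash
python3 -m pendant '[[[-4,-15,0],[0,0,0],1],[[-5,-22,0],[0,0,0],1],[[-5,-25,0],[0,0,0],1],[[-5,-25,0],[0,0,0],1],[[-5,-25,0],[0,0,0],1],[[-5,-25,0],[0,0,0],1],[[-5,-25,0],[0,0,0],1],[[-5,-25,0],[0,0,0],1],[[-5,-25,0],[0,0,0],1],[[-5,-25,0],[0,0,0],1],[[-5,-25,0],[0,0,0],1],[[-5,-25,0],[0,0,0],1]]'
python3 -m pendant '[[[-4,-23,10],[0,0,0],1],[[-4,-20,10],[0,0,0],1],[[0,0,20],[0,0,0],1],[[0,0,25],[0,0,0],1],[[0,0,25],[0,0,0],1],[[0,0,0],[0,0,0],1],[[0,0,0],[0,0,0],1],[[0,0,0],[0,0,0],1]]'
python3 - <<'E'
from h import *
print(rel(.4823,.017,.02))
im=optics.get_image("side")
cv2.imwrite("pics/g.png",cv2.resize(im[110:320,180:420,::-1],(686,600),interpolation=cv2.INTER_CUBIC))
E
```

```text
t: 20.15
tool_pos: [0.4886, 0.0579, 0.1856]
tool_rot: [-0.642, -3.073, 0.001]
contact_force: [0.9, -0.4, 0.7]
opening: 0.0854
grip_force: 0.0
t: 20.82
tool_pos: [0.4803, 0.0164, 0.0976]
tool_rot: [0.642, 3.075, 0.0]
contact_force: [1.0, 0.7, 0.6]
opening: 0.0855
grip_force: 0.0
(array([-1.5,  1.3, 77.6]), np.float64(66.4), array([ 6.e-04, -0.e+00, -1.e+00]))
```

View pics/g.png

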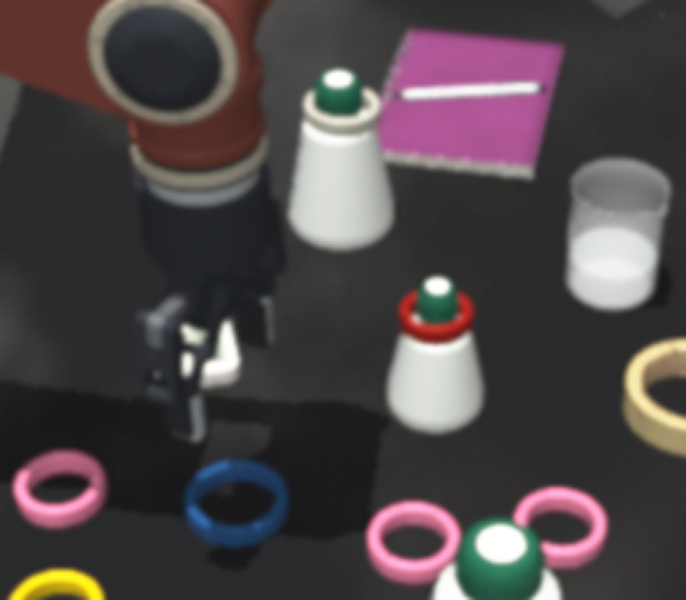

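The grey ring sits level on the medium flask. The blue ring is clear, centred at u≈262.6, so I'll descend on it.

```bash
python3 -m pendant '[[[-1.5,0.5,10],[0,0,0],1],[[0,0,15],[0,0,0],1],[[0,0,20],[0,0,0],1],[[0,0,15],[0,0,0],1],[[0,0,10],[0,0,0],1],[[0,0,0],[0,0,0],1],[[0,0,0],[0,0,0],1],[[0,0,0],[0,0,0],1]]'
python3 -c "
from h import *
print(rel(.4826,.0165,.0005))"
```

```text
t: 21.53
tool_pos: [0.4827, 0.0161, 0.028]
tool_rot: [0.642, 3.073, 0.0]
contact_force: [-0.1, -1.0, -0.4]
opening: 0.0851
grip_force: 0.0
(array([ 0.3,  0.3, 27.5]), np.float64(66.4), array([ 2.2e-03, -3.0e-04, -1.0e+00]))
```

```bash
python3 -m pendant '[[[0,0,8],[0,0,0],1],[[0,0,8],[0,0,0],1],[[0,0,6],[0,0,0],1],[[0,0,3],[0,0,0],1],[[0,0,0],[0,0,0],1],[[0,0,0],[0,0,0],1]]'
python3 -m pendant '[[[0,0,1],[0,0,0],0.95],[[0,0,0],[0,0,0],0.9],[[0,0,0],[0,0,0],0.85],[[0,0,0],[0,0,0],0.8],[[0,0,0],[0,0,0],0.75],[[0,0,0],[0,0,0],0.7],[[0,0,0],[0,0,0],0.65],[[0,0,0],[0,0,0],0.6],[[0,0,0],[0,0,0],0.6],[[0,0,0],[0,0,0],0.6]]' 40
```

```text
t: 22.03
tool_pos: [0.4812, 0.0162, 0.0014]
tool_rot: [-0.642, -3.074, 0.0]
contact_force: [0.1, 0.6, -0.2]
opening: 0.0852
grip_force: 0.0
t: 22.87
tool_pos: [0.482, 0.0163, 0.0019]
tool_rot: [0.642, 3.075, 0.001]
contact_force: [-2.5, -0.0, 6.0]
opening: 0.0662
grip_force: 43.4
```

```bash
python3 -m pendant '[[[0,0,-3],[0,0,0],0.6],[[0,0,-5],[0,0,0],0.6],[[0,0,-10],[0,0,0],0.6],[[0,0,-25],[0,0,0],0.6],[[0,0,-30],[0,0,0],0.6],[[0,0,-30],[0,0,0],0.6],[[0,0,-30],[0,0,0],0.6],[[0,0,-30],[0,0,0],0.6],[[0,0,-30],[0,0,0],0.6],[[0,0,-20],[0,0,0],0.6],[[0,0,0],[0,0,0],0.6],[[0,0,0],[0,0,0],0.6]]'
python3 -c "
from h import *
print(rel(.6396,-.1629,.21))"
```

```text
t: 23.87
tool_pos: [0.482, 0.0161, 0.2151]
tool_rot: [0.642, 3.072, 0.0]
contact_force: [-0.5, -0.2, -2.5]
opening: 0.0656
grip_force: 45.7
(array([-216. , -101. ,    5.6]), np.float64(66.4), array([ 3.e-03, -4.e-04, -1.e+00]))
```

```bash
python3 -m pendant '[[[-12,-6,0],[0,0,0],0.6],[[-20,-9,0],[0,0,0],0.6],[[-20,-9,0],[0,0,0],0.6],[[-20,-9,0],[0,0,0],0.6],[[-20,-9,0],[0,0,0],0.6],[[-20,-9,0],[0,0,0],0.6],[[-20,-9,0],[0,0,0],0.6],[[-20,-9,0],[0,0,0],0.6],[[-20,-10,0],[0,0,0],0.6],[[-20,-10,0],[0,0,0],0.6],[[-14,-7,0],[0,0,0],0.6],[[-10,-5,0],[0,0,0],0.6]]'
python3 -m pendant '[[[0,0,0],[0,0,0],0.6],[[0,0,0],[0,0,0],0.6],[[0,0,0],[0,0,0],0.6],[[0,0,0],[0,0,0],0.6]]'
python3 -c "
from h import *
print(rel(.6396,-.1629,.195))"
```

```text
t: 24.87
tool_pos: [0.6386, -0.1644, 0.2098]
tool_rot: [-0.643, -3.07, -0.001]
contact_force: [-0.6, -0.0, -2.5]
opening: 0.0657
grip_force: 45.7
t: 25.2
tool_pos: [0.6385, -0.1621, 0.2133]
tool_rot: [-0.641, -3.074, -0.0]
contact_force: [-0.2, -0.5, -1.9]
opening: 0.066
grip_force: 45.7
(array([-1.4, -0.3, 18.3]), np.float64(66.4), array([-9.e-04,  5.e-04, -1.e+00]))
```

```bash
python3 -m pendant '[[[-1,-0.5,8],[0,0,0],0.6],[[0,0,8],[0,0,0],0.6],[[0,0,0],[0,0,0],0.6],[[0,0,0],[0,0,0],0.6],[[0,0,0],[0,0,0],0.6]]'
python3 - <<'E'
from h import *
o=get_obs();print(rel(.6396,-.1629,.1238),ringbox("side",o["tool_pos"][:2],o["tool_pos"][2]-.0017,.034))
im=optics.get_image("side")
cv2.imwrite("pics/h.png",cv2.resize(im[220:370,255:455,::-1],(800,600),interpolation=cv2.INTER_CUBIC))
E
```

```text
t: 25.62
tool_pos: [0.6396, -0.1635, 0.1975]
tool_rot: [-0.642, -3.075, -0.0]
contact_force: [0.1, -0.1, -2.1]
opening: 0.0659
grip_force: 45.7
(array([ 0.1,  0.5, 73.7]), np.float64(66.4), array([-6.e-04,  2.e-04, -1.e+00])) [332.1 258.9 380.  300.4]
```

View pics/h.png

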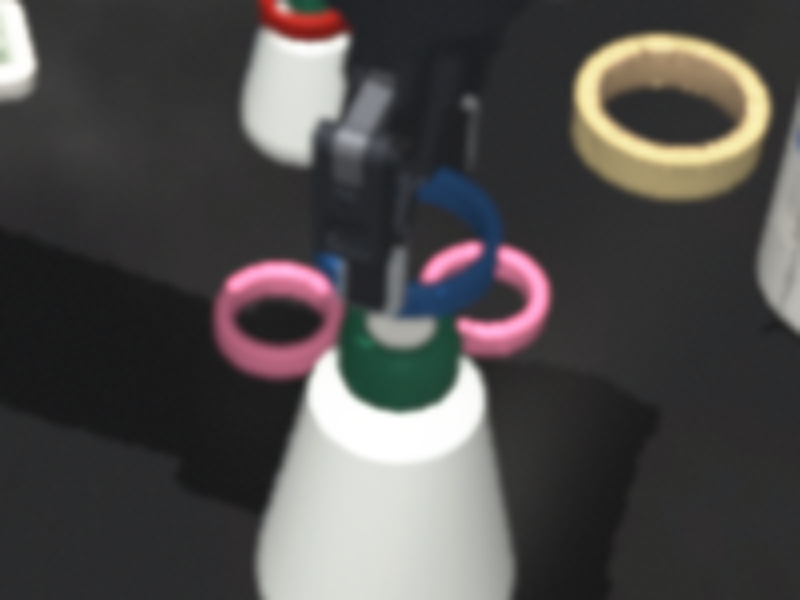

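The blue ring's right edge is at about u=379.8 (predicted 380.0) and its lower edge at about v=299.5, over a cap at u≈355. I'll check numerically that it is level.

```bash
python3 - <<'E'
from h import *
o=get_obs();c=o["tool_pos"];print(c)
im=optics.get_image("side").astype(int);m=(im[...,2]>im[...,0]*1.8)&(im[...,2]>im[...,1]*1.25)&(im[...,2]>60)
img=np.zeros((480,640),np.uint8)
a=np.linspace(0,2*np.pi,180);P=np.vstack([np.c_[c[0]+.034*np.cos(a),c[1]+.034*np.sin(a),a*0+z] for z in(c[2]-.0017,c[2]+.0143)])
cv2.fillConvexPoly(img,cv2.convexHull((proj("side",P)).astype(np.float32)).round().astype(int),1)
for u in list(range(334,342,2))+list(range(352,382,3)):
    s=np.nonzero(m[250:310,u])[0]+250;p=np.nonzero(img[:,u])[0]
    print(u,(s.min(),s.max()) if len(s) else None,(p.min(),p.max()) if len(p) else None)
E
```

```text
[ 0.63979946 -0.16360775  0.19791763]
334 (np.int64(283), np.int64(285)) (np.int64(268), np.int64(289))
336 (np.int64(283), np.int64(287)) (np.int64(266), np.int64(292))
338 (np.int64(283), np.int64(288)) (np.int64(264), np.int64(294))
340 None (np.int64(263), np.int64(295))
352 None (np.int64(259), np.int64(300))
355 None (np.int64(259), np.int64(300))
358 (np.int64(290), np.int64(298)) (np.int64(259), np.int64(300))
361 (np.int64(266), np.int64(297)) (np.int64(259), np.int64(300))
364 (np.int64(262), np.int64(298)) (np.int64(260), np.int64(299))
367 (np.int64(262), np.int64(297)) (np.int64(261), np.int64(299))
370 (np.int64(263), np.int64(296)) (np.int64(262), np.int64(297))
373 (np.int64(265), np.int64(294)) (np.int64(264), np.int64(296))
376 (np.int64(267), np.int64(292)) (np.int64(266), np.int64(293))
379 (np.int64(272), np.int64(280)) (np.int64(270), np.int64(288))
```

Right-side rows match within threshold shrinkage, and any tilt is small. Lowering with checks.

```bash
python3 -m pendant '[[[0,0.6,6],[0,0,0],0.6],[[0,0,10],[0,0,0],0.6],[[0,0,8],[0,0,0],0.6],[[0,0,6],[0,0,0],0.6],[[0,0,5],[0,0,0],0.6],[[0,0,5],[0,0,0],0.6],[[0,0,4],[0,0,0],0.6],[[0,0,0],[0,0,0],0.6],[[0,0,0],[0,0,0],0.6]]'
python3 -m pendant '[[[0,0,4],[0,0,0],0.6],[[0,0,6],[0,0,0],0.6],[[0,0,6],[0,0,0],0.6],[[0,0,3],[0,0,0],0.6],[[0,0,0],[0,0,0],0.6],[[0,0,0],[0,0,0],0.6],[[0,0,0],[0,0,0],0.6]]'
```

```text
t: 26.47
tool_pos: [0.6399, -0.1631, 0.1536]
tool_rot: [-0.642, -3.075, -0.0]
contact_force: [-0.0, 0.2, -1.0]
opening: 0.0655
grip_force: 45.7
t: 27.05
tool_pos: [0.6401, -0.1632, 0.1349]
tool_rot: [0.642, 3.075, -0.0]
contact_force: [0.4, -0.3, -1.6]
opening: 0.0654
grip_force: 45.7
```

```bash
python3 -m pendant '[[[0,0,3],[0,0,0],0.6],[[0,0,3],[0,0,0],0.6],[[0,0,2],[0,0,0],0.6],[[0,0,0],[0,0,0],0.6],[[0,0,0],[0,0,0],0.6]]'
python3 -m pendant '[[[0,0,1.5],[0,0,0],0.6],[[0,0,0],[0,0,0],0.6],[[0,0,0],[0,0,0],0.6]]'
python3 -m pendant '[[[0,0,1],[0,0,0],0.6],[[0,0,0],[0,0,0],0.6],[[0,0,0],[0,0,0],0.6]]'
```

```text
t: 27.47
tool_pos: [0.6398, -0.163, 0.1264]
tool_rot: [-0.642, -3.075, -0.0]
contact_force: [0.1, 0.9, -1.9]
opening: 0.0658
grip_force: 45.7
t: 27.72
tool_pos: [0.64, -0.1631, 0.1253]
tool_rot: [-0.642, -3.075, 0.0]
contact_force: [0.5, 0.8, -1.9]
opening: 0.0657
grip_force: 45.7
t: 27.97
tool_pos: [0.6401, -0.1632, 0.1244]
tool_rot: [0.642, 3.075, -0.0]
contact_force: [0.1, -0.2, -2.2]
opening: 0.0657
grip_force: 45.7
```

```bash
python3 -m pendant '[[[0,0,1],[0,0,0],0.6],[[0,0,0],[0,0,0],0.6],[[0,0,0],[0,0,0],0.6]]'
python3 -m pendant '[[[0,0,0.8],[0,0,0],0.6],[[0,0,0],[0,0,0],0.6],[[0,0,0],[0,0,0],0.6]]'
```

```text
t: 28.22
tool_pos: [0.6402, -0.1632, 0.1241]
tool_rot: [0.642, 3.075, -0.0]
contact_force: [-1.5, 1.2, 2.2]
opening: 0.0656
grip_force: 46.1
t: 28.47
tool_pos: [0.6403, -0.1633, 0.124]
tool_rot: [0.642, 3.075, -0.0]
contact_force: [-2.8, 1.7, 5.5]
opening: 0.0656
grip_force: 46.4
```

```bash
python3 -m pendant '[[[0,0,0],[0,0,0],0.8],[[0,0,0],[0,0,0],0.85],[[0,0,0],[0,0,0],0.9],[[0,0,0],[0,0,0],1],[[0,0,0],[0,0,0],1],[[0,0,0],[0,0,0],1],[[0,0,-5],[0,0,0],1],[[0,0,-15],[0,0,0],1],[[0,0,-30],[0,0,0],1],[[0,0,-30],[0,0,0],1],[[0,0,-30],[0,0,0],1],[[0,0,-10],[0,0,0],1]]'
python3 -m pendant '[[[10,0,0],[0,0,0],1],[[20,0,0],[0,0,0],1],[[25,0,0],[0,0,0],1],[[25,0,0],[0,0,0],1],[[25,0,0],[0,0,0],1],[[25,0,0],[0,0,0],1],[[25,0,0],[0,0,0],1],[[10,0,0],[0,0,0],1],[[0,0,0],[0,0,0],1],[[0,0,0],[0,0,0],1],[[0,0,0],[0,0,0],1]]'
python3 - <<'E'
from h import *
im=optics.get_image("side")
cv2.imwrite("pics/i.png",cv2.resize(im[110:425,170:490,::-1],(610,600),interpolation=cv2.INTER_CUBIC))
im=optics.get_image("top")
cv2.imwrite("pics/j.png",im[:,:,::-1])
E
```

```text
t: 29.47
tool_pos: [0.6424, -0.164, 0.2507]
tool_rot: [0.64, 3.065, -0.003]
contact_force: [-0.2, 0.3, 1.2]
opening: 0.0855
grip_force: 0.0
t: 30.38
tool_pos: [0.4887, -0.0971, 0.2417]
tool_rot: [-0.642, -3.074, -0.0]
contact_force: [0.1, 0.3, -0.0]
opening: 0.0857
grip_force: 0.0
```

View pics/i.png

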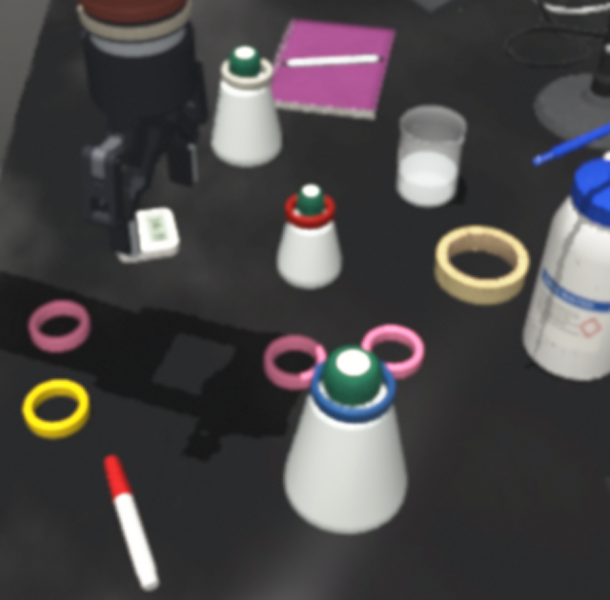

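All three rings sit level on their flasks: red with its cap at (311,192), grey at (246,60) and blue at (353,375) in the crop. The timer, beaker and marker look undisturbed.

```bash
python3 -c "
from station import ctrl
print(ctrl.finish_job())"
```

```text
the job is handed in; nothing more can be done
None
```

All three ring weights are seated level on the shoulders of their matching flasks, nothing else was disturbed, and I handed the job in at about 30.5 s of the 83 s allowed.

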